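# Dial open the worn sample lock box

## Robot

A 7-joint arm with a two-finger parallel gripper is mounted at the origin on the work surface. World frame = base frame: x ahead of the robot, y to its left, z up, the work surface at z = 0. Lengths are in m, angles in rad, forces in N, time in s.
With the tool pointing down it reaches from about 0.35 to 0.9 m from the base axis. Payload 8.1 kg.
Tool frame: the origin (TCP) lies midway between the tips of the shut fingers; the grasp point (between the pads) lies 19 mm behind it; z points along the fingers, y is the line along which they close (so a half turn about z gives the same grasp; the last joint's range is limited). The gripper opens to 92 mm and grips with 3 to 60 N. Pads are 19 mm wide; open, the fingers measure 130 mm over their backs; the gripper's body (75 mm by 190 mm) begins 47 mm behind the grasp point.
Start: joints at [1.143, 0.434, 0.025, 1.573, -0.012, 1.134, -0.075], TCP at [0.199, -0.592, 0.227] pointing down, gripper open.
Joint ranges: [-2.62, 2.62], [-0.44, 2.09], [-1.27, 1.32], [0.08, 2.57], [-1.32, 4.46], [0.12, 2], [-2.74, 2.74]. Speed limits (rad/s): [2.22, 2.22, 3.01, 3.01, 3.14, 3.14, 3.14].

## Interface

Orientations are given as a rotation vector (axis times angle).
In Python, from cell import arm gives the robot as it stands.
- The arm moves only by the tool move_arm, never from a script. Its argument "motion" is a list of rows, each an object of numbers: "tx", "ty", "tz": the shift along the tool's x, y, z normalised to -1 to 1, where 1 is 1000 mm; "twist": the turn about the tool's z normalised to -1 to 1, where 1 is pi/2 rad. In form: [{"tx": .., "ty": .., "tz": .., "twist": ..}, ...]. A call has 1 to 12 rows; each row shifts and turns the commanded pose from where the row before left it, along the tool's axes as they then stand; what a row does not reach is not made up. A row lasts 1/10 s, in which the tool goes at most 50 mm and 8.59 degrees, less where a joint would pass 70% of its speed; a pose out of reach is approached as far as the arm can. A call with a number of a shift or a turn outside -1 to 1 is refused whole. A call with a gripper value outside its range is refused whole. "gripper" is the gripper's target within -1 to 1 (shut at 1, half-way at 0, fully open at -1), set as the call begins (left out, the last holds). The fingers move at their own pace and stop on an object; "squeeze" is the grip in N (left out, the last holds). Time passes only in rows, so rows that do not move let the fingers close. It gives the time, the measured TCP pose, the force, the opening and the grip force at its end, in the units of the state.
- arm.observe(): the state, without advancing time (a new reading comes with each control period).
- arm.get_image(name): name is "side" or "top" or "wrist"; returns the picture (384x512x3 uint8, red, green, blue); there is no depth.
- arm.calibration(name): a dict with "K" (3x3 intrinsics, pixels), "T" (4x4, takes a point from camera to world coordinates). Camera axes: x right, y down, z forward; pixel columns grow to the right and rows downward; lengths in m; the calibration is good to about 2 mm. A picture is of the moment at which its call begins: read the wrist's pose just before it. calibration takes no time and is no camera call; for the wrist camera it gives the pose at the moment of the call.
- arm.sign_off(): hands the job in; it is judged then, once.
Trained networks look in the newest picture that a camera, given by its name, has taken for a name from the list of things; names that differ only in an ending like _2 or _b are one class to them, and where a whole thing is asked for, a point or a joint stands for the part that bears it (a point fixed in the world has none). Each returns a list of dicts, best first, with "conf" (0 to 1); they miss things now and then, are a little off and sometimes report something else, mostly with a low value. They report only what shows in the picture. A call takes as long as a camera call.
- arm.look_for(camera, query): "point" ([column, row] as shares, 0 to 1, of the picture: columns of its width, rows of its height, amid what is visible of it).
- arm.regions_of(camera, query): "region" (384x512 bool, what is visible of it) and "point" ([column, row] as shares, 0 to 1, of the picture: columns of its width, rows of its height, amid what is visible of it).
- arm.place_of(camera, query): "point" ([column, row] as shares, 0 to 1, of the picture: columns of its width, rows of its height: a listed point, or the origin of a listed thing).
The state is a dict: "clock": time; "joints": joint angles; "dq": joint speeds; "joint_efforts": joint torques, N m; "position": TCP position; "ee_rot": TCP orientation; "force": force on the tool from outside, world axes, zero at the start; "ft_torque": the same for the moment, N m; "width": opening from 0.0 (shut) to 1.0 (fully open); "gripper_force": force on a finger pad.
Only numpy, scipy, OpenCV 4.12 (cv2) and the standard library are available. Lean on these libraries where they do the work, as an engineer would, in place of code of your own. Each camera call takes 0.05 s, during which the arm holds its last target. There are 200 camera calls.

## Task

Open the sample lock box: turn its dial right (clockwise) for at least one full turn and on to 5, then straight back left to 2, and push the cover by its yellow rib all the way open. The lock is worn and may release a little (up to a quarter of the spacing between numbers) to either side of 2, so if the cover does not give to a light push, nudge the dial a little and try again; do not force the cover. Leave the glassware and bottles around it standing where they are.

Things in the scene. Friction and masses are not known exactly. Their poses are not given: they have to be found in the camera images.
- lockbox: Fixed grey steel lock box, 190 mm (its x) by 400 (its y), deck 100 mm above the table. Origin: centre of its underside; x points away from the robot, y left, z up (yaw within 0.3 rad). Left: the dial. Middle: a blue cover with a yellow rib, which slides open to the box's -y over the bare right-hand deck between guides 10 mm high. Touch only dial and cover.
- dial_axis (a point): Centre of the dial's top face, 113 mm above the table, at (0, 105) mm in the box's frame; the dial turns about the vertical here, without end, and stays where it is left. Black disc, 110 mm diameter; hub 28 mm wide, 4 high. Round it a white plate with the numbers 1 to 6 as dice pips, 60 degrees apart, clockwise from above, 1 at the far side (box +x).
- pointer_tip (a point): Outer end of the dial's white pointer line, 53 mm from dial_axis, at the dial's top face. The line runs from the centre outwards under the red post.
- post_top (a point): Centre of the top of the dial's red finger post: 22 mm diameter, 34 mm tall above the dial's face, its axis 38 mm from dial_axis on the pointer line. Push it round from the side (a shut gripper can follow the 38 mm circle about dial_axis) or hold it. It takes 1.5 N, or 7.5 N while the hidden wheel is carried along.
- mark5 (a point): Over the dial's rim at number 5, 53 mm from dial_axis: pointer_tip is here when the dial reads 5. Turning right, the dial picks up a hidden wheel within one full turn and carries it; turning back left leaves the wheel, for up to 5.6 rad. The wheel must be left with the pointer within 0.2 rad of 5; if overshot, make another full turn right and on to 5.
- mark2 (a point): The same for number 2, half a turn left of 5 (past 4 and 3). With the wheel set, the cover is free only while the pointer is within 0.13 rad of the true release point. This is worn: it lies within 0.25 rad of the 2 mark, either side, different each time and unseen; it is found only by trying the cover.
- wheel_gate (a point): The gap in the hidden wheel inside the box, 30 mm from the dial's axis; never seen from outside.
- gate_line (a point): Fixed point inside the box, 30 mm from the dial's axis towards the cover (box -y): the wheel is set when wheel_gate is over it, which is so when the wheel was left at 5.
- cover (a joint): Travel of the sliding cover (m): 0 shut, 0.09 fully open, along the box's -y. Friction about 2.5 N. While locked it gives about 4 mm, then comes up hard.
- rib_top (a point): Centre of the top of the cover's yellow rib, 138 mm above the table; moves with the cover. The rib is 100 mm long (box x), 14 mm thick (y), 32 mm tall above the cover, whose top is 106 mm above the table. Push on its +y (dial) side: 44 mm are free between it and the number plate when shut.
- brown_bottle: Bystander: amber bottle with white cap, 76 mm wide, 150 mm tall, behind the lock box. Origin: centre of its underside. Leave it alone.
- dropper: Bystander: blue dropper bottle with black bulb, 44 mm wide, 113 mm tall, behind the lock box. Origin: centre of its underside. Leave it alone.
- lid_jar: Bystander: clear jar with black lid, 80 mm wide, 100 mm tall, behind the lock box. Origin: centre of its underside. Leave it alone.
- mortar: Bystander: white ceramic mortar, 100 mm wide, 60 mm tall, right of the lock box. Origin: centre of its underside. Leave it alone.
- beaker: Bystander: clear glass beaker, 72 mm wide, 100 mm tall, left of the lock box. Origin: centre of its underside. Leave it alone.
- white_bottle: Bystander: white plastic bottle, 70 mm wide, 130 mm tall, left of the lock box. Origin: centre of its underside. Leave it alone.
- stopper: Bystander: black rubber stopper, 48 mm wide, 35 mm tall, right of the lock box. Origin: centre of its underside. Leave it alone.

How it is judged:
On the way, in this order (a step that is already met when the one before it is completed fails the run):
1. the dial, turned right, has carried the hidden wheel to 5 (horizontal distance between pointer_tip and mark5 below 0.013 m and horizontal distance between wheel_gate and gate_line below 0.008 m), for 0.1 s.
2. with the wheel left there, the dial stands at or near 2 (horizontal distance between pointer_tip and mark2 below 0.022 m and horizontal distance between wheel_gate and gate_line below 0.008 m), for 0.2 s.
3. the lock has released and the cover is open (value of joint cover above 0.078 m), for 0.2 s.
At the end, for the whole second after the job is handed in: The cover is open (travel over 78 mm of 90) and at rest, the dial's pointer is still near 2 (tip within 22 mm of the mark), and every bystander is upright (within 0.3 rad) and within 30 mm of where it stood (value of joint cover above 0.078 m and velocity of joint cover below 0.01 m/s and horizontal distance between pointer_tip and mark2 below 0.022 m and distance of each of brown_bottle, dropper, lid_jar, mortar, beaker, white_bottle, stopper from where it was at the start of the episode below 0.03 m and angle between each of brown_bottle, dropper, lid_jar, mortar, beaker, white_bottle, stopper's own z axis and vertical below 0.3 rad); the robot touches nothing.
It fails at once if the cover is forced: pushed with more than 60 N (contact force between any of the arm, the fingers and cover above 60 N).
It fails at once if a bystander is shoved more than 30 mm or tipped over 0.3 rad (distance of any of brown_bottle, dropper, lid_jar, mortar, beaker, white_bottle, stopper from where it was at the start of the episode above 0.03 m or angle between any of brown_bottle, dropper, lid_jar, mortar, beaker, white_bottle, stopper's own z axis and vertical above 0.3 rad).
It also fails if it takes over 72 s, if anything falls off the work surface, if the arm or the gripper's body presses on something with over 40 N, if the wrist force passes 120 N, or if a joint passes its speed limit or range.

## Working session

There is one attempt and no reset: what is moved stays moved. The work goes in short steps, Python scripts to look and compute and a tool call to move; the robot and the scene stay as the last step left them, time stands still between calls to the robot, and variables do not carry over. Pictures are saved under pics/ and viewed, at most 10 in all, crops included, and the job is handed in when it is done.

Besides the shell and the picture viewer there is one more tool, called after "Emit:" in YAML: its name, and indented under it one key for each argument. move_arm: Moves the arm, as the interface text tells. Scaled input: -1 to 1 covers 1000 mm each way for a shift and pi/2 rad each way for a turn. Its arguments: {"type":"object","properties":{"motion":{"type":"array","items":{"type":"object","properties":{"tx":{"type":"number"},"ty":{"type":"number"},"tz":{"type":"number"},"twist":{"type":"number"}}}},"gripper":{"type":"number"},"squeeze":{"type":"number"}},"required":["motion"]}

```bash
mkdir -p pics; ls; cat > h.py <<'E'
import numpy as np, cv2
from cell import arm
from scipy.spatial.transform import Rotation as R
def ray(cam,pt,z):
    c=arm.calibration(cam);K=np.array(c["K"]);T=np.array(c["T"])
    p=np.array([pt[0]*512,pt[1]*384,1]);d=T[:3,:3]@np.linalg.solve(K,p);o=T[:3,3]
    return o+d*(z-o[2])/d[2]
def save(cam,name):
    im=np.array(arm.get_image(cam));cv2.imwrite(f"pics/{name}.png",im[:,:,::-1]);return im
E
python3 - <<'E'
from h import *
s=arm.observe();print({k:np.round(v,3) for k,v in s.items()})
print(R.from_rotvec(s["ee_rot"]).as_matrix().round(3))
for c in("top","side"):
    save(c,c+"0"); print(c,np.array(arm.calibration(c)["T"]).round(3).tolist())
    for q,z in(("dial_axis",.113),("pointer_tip",.113),("post_top",.147),("mark5",.113),("mark2",.113),("rib_top",.138),("lockbox",0)):
        for r in arm.place_of(c,q)[:2]: print(c,q,np.round(r["point"],3),round(r["conf"],2),ray(c,r["point"],z).round(4))
E
```

```text
pics
{'clock': np.float64(0.0), 'joints': array([ 1.143,  0.435,  0.025,  1.574, -0.012,  1.134, -0.075]), 'dq': array([ 0.   ,  0.   , -0.001,  0.   ,  0.002,  0.   , -0.   ]), 'joint_efforts': array([-2.0000e-03, -6.6785e+01,  9.8400e-01, -3.1447e+01, -6.1000e-02,
        4.3000e-02,  0.0000e+00]), 'position': array([ 0.199, -0.592,  0.226]), 'ee_rot': array([-3.099e+00, -5.080e-01,  1.000e-03]), 'force': array([-0.212,  0.174,  0.114]), 'ft_torque': array([ 0.061,  0.006, -0.019]), 'gripper_force': np.float64(0.0), 'width': np.float64(1.001)}
[[ 0.948  0.319 -0.001]
 [ 0.319 -0.948  0.001]
 [-0.    -0.002 -1.   ]]
top [[0.025, -0.983, 0.183, 0.41], [-1.0, -0.024, 0.008, -0.001], [-0.004, -0.183, -0.983, 1.249], [0.0, 0.0, 0.0, 1.0]]
top dial_axis [0.446 0.554] 0.79 [0.5512 0.0734 0.113 ]
top pointer_tip [0.424 0.532] 0.61 [0.5758 0.1081 0.113 ]
top post_top [0.43  0.548] 0.64 [0.5532 0.0955 0.147 ]
top mark5 [0.413 0.603] 0.66 [0.496  0.1208 0.113 ]
top mark5 [0.473 0.541] 0.6 [0.5675 0.0335 0.113 ]
top mark2 [0.413 0.603] 0.66 [0.496  0.1208 0.113 ]
top mark2 [0.473 0.541] 0.6 [0
[... 164 characters left out ...]
.525], [-0.108, -0.746, 0.657, -1.018], [0.005, -0.661, -0.75, 1.287], [0.0, 0.0, 0.0, 1.0]]
side dial_axis [0.44  0.475] 0.64 [0.5355 0.0725 0.113 ]
side pointer_tip [0.457 0.444] 0.8 [0.5693 0.1225 0.113 ]
side post_top [0.451 0.435] 0.6 [0.5582 0.107  0.147 ]
side post_top [0.468 0.493] 0.6 [0.5786 0.0067 0.147 ]
side mark5 [0.466 0.494] 0.92 [0.5768 0.0363 0.113 ]
side mark5 [0.417 0.451] 0.57 [0.5    0.1181 0.113 ]
side mark2 [0.466 0.494] 0.92 [0.5768 0.0363 0.113 ]
side mark2 [0.417 0.451] 0.57 [0.5    0.1181 0.113 ]
side rib_top [0.422 0.9  ] 0.37 [ 0.4796 -0.495   0.138 ]
side lockbox [0.458 0.582] 0.71 [ 0.5571 -0.0128  0.    ]
side lockbox [0.456 0.532] 0.39 [0.5582 0.0708 0.    ]
```

```bash
python3 - <<'E'
import cv2,numpy as np
a=cv2.imread("pics/top0.png");b=cv2.imread("pics/side0.png")
cv2.imwrite("pics/top0c.png",cv2.resize(a[120:300,130:370],None,fx=3.3,fy=3.3,interpolation=cv2.INTER_CUBIC))
E
```

```text
(no output)
```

View pics/top0c.png

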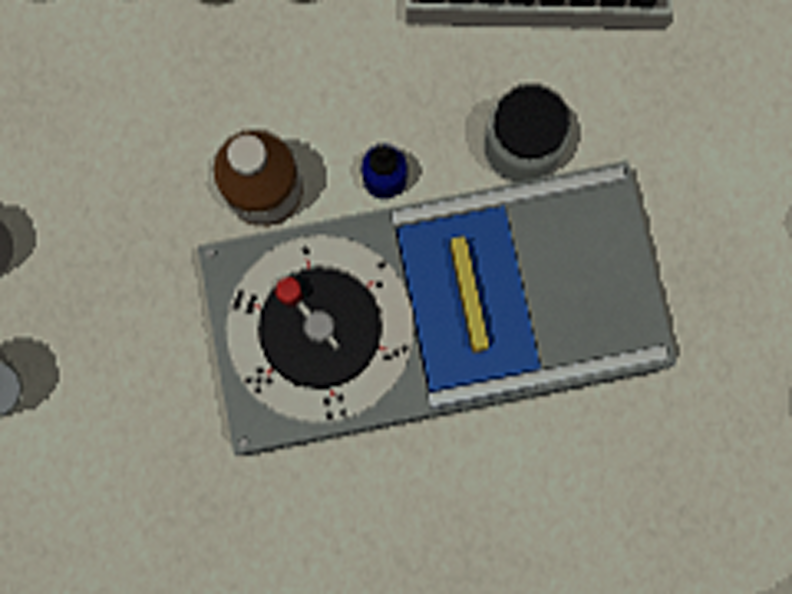

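View pics/side0.png

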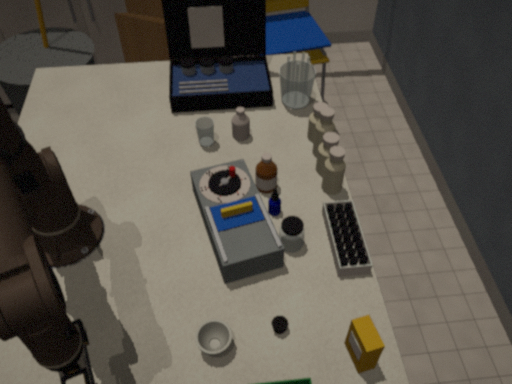

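The top crop shows the box yawed about +0.2 rad. The dial hub is at crop (319,326), the red post at (288,290) between 6 and 1, and the rib at (470,293). The bottles stand behind the box, and the side view agrees.

```bash
cat >> h.py <<'E'
def cr(p): return [(130+p[0]/3.3)/512,(120+p[1]/3.3)/384]
E
python3 - <<'E'
from h import *
c=[ray("top",cr(p),.1)[:2] for p in((200,250),(628,165),(675,352),(240,452))]
m=[np.array(v) for v in((95,200),(95,-200),(-95,-200),(-95,200))]
A=np.array(c)*1000; M=np.array(m)
H=(M-M.mean(0)).T@(A-A.mean(0)); yaw=np.arctan2(H[0,1]-H[1,0],H[0,0]+H[1,1])
o=A.mean(0);Rm=np.array([[np.cos(yaw),-np.sin(yaw)],[np.sin(yaw),np.cos(yaw)]])
print("yaw",yaw,"o",o,"res",(A-(M@Rm.T+o)).round(1).tolist())
ax=o+Rm@[0,105];print("axis from corners",ax)
print("hub",ray("top",cr((319,326)),.117)*1000)
im=cv2.imread("pics/top0.png").astype(int)
m=(im[:,:,2]>120)&(im[:,:,1]<60)&(im[:,:,0]<60);m[:,:180]=0;m[:,260:]=0
ys,xs=np.nonzero(m);print("red",len(xs),xs.mean(),ys.mean(),ray("top",[(xs.mean()+.5)/512,(ys.mean()+.5)/384],.143)*1000)
for n,p in (("tail",(336,347)),("rib_a",(458,238)),("rib_b",(481,350))): print(n,ray("top",cr(p),.113 if n=="tail" else .138)*1000)
p=ray("top",[(xs.mean()+.5)/512,(ys.mean()+.5)/384],.143)[:2]*1000
for name in("hub",):
    d=p-ax;print("post rel",d,np.hypot(*d),"box-frame angle",np.degrees(np.arctan2(d[1],d[0])-yaw))
for q,h in(("brown_bottle",0),("dropper",0),("lid_jar",0)):
    r=arm.place_of("top",q)
    if r:print(q,((ray("top",r[0]["point"],h)[:2]*1000-o)@Rm).round())
E
```

```text
yaw 0.23689285241176863 o [558.31979061 -25.54115417] res [[-2.3, -1.7], [-7.9, -0.2], [6.8, 3.8], [3.4, -1.9]]
axis from corners [533.6780343   76.52639134]
hub [533.30472333  78.13721066 117.        ]
red 36 217.13888888888889 208.30555555555554 [558.42422103 103.13184884 143.        ]
tail [515.54051789  62.75300553 113.        ]
rib_a [611.25036876 -42.20413993 138.        ]
rib_b [513.69871853 -63.64798731 138.        ]
post rel [24.74618673 26.6054575 ] 36.33488855485262 box-frame angle 33.50062154882427
brown_bottle [160. 132.]
dropper [145.  18.]
lid_jar [ 142. -115.]
```

Emit:
move_arm:
  motion:
    - {"tx":0.03,"ty":-0.03,"tz":-0.003}
    - {"tx":0.032,"ty":-0.03,"tz":-0.003}
    - {"tx":0.032,"ty":-0.03,"tz":-0.003}
    - {"tx":0.032,"ty":-0.03,"tz":-0.003}
    - {"tx":0.032,"ty":-0.03,"tz":-0.003}
    - {"tx":0.032,"ty":-0.03,"tz":-0.003}
    - {"tx":0.032,"ty":-0.03,"tz":-0.003}
    - {"tx":0.032,"ty":-0.03,"tz":-0.003}
    - {"tx":0.032,"ty":-0.03,"tz":-0.003}
    - {"tx":0.032,"ty":-0.03,"tz":-0.003}
    - {"tx":0.032,"ty":-0.03,"tz":0}
    - {"tx":0.032,"ty":-0.03,"tz":0}
  gripper: -0.1

```text
invalid input
```

Emit:
move_arm:
  motion:
    - {"tx":0.032,"ty":-0.03,"tz":0}
    - {"tx":0.032,"ty":-0.03,"tz":0}
    - {"tx":0.032,"ty":-0.03,"tz":0}
    - {"tx":0.032,"ty":-0.03,"tz":0}
    - {"tx":0.032,"ty":-0.03,"tz":0}
    - {"tx":0.02,"ty":-0.03,"tz":0}
    - {"tx":0}

```text
invalid input
```

```bash
cat >> h.py <<'E'
def st():
    s=arm.observe();m=R.from_rotvec(s["ee_rot"]).as_matrix()
    print("t",round(float(s["clock"]),2),"p",np.round(np.array(s["position"])*1000,1),"yaw",np.degrees(np.arctan2(m[1,0],m[0,0])).round(1),"j7",round(s["joints"][6],2),"q",np.round(s["joints"],2),"F",np.round(s["force"],1),"w",round(float(s["width"])*92,1),"g",round(float(s["gripper_force"]),1));return s
E
python3 - <<'E'
from h import *
st();im=save("wrist","w1")
for q,z in(("dial_axis",.113),("pointer_tip",.113),("post_top",.147),("mark5",.113),("mark2",.113),("rib_top",.138)):
    for r in arm.place_of("wrist",q)[:2]: print(q,np.round(np.array(r["point"])*[512,384]),round(r["conf"],2),(ray("wrist",r["point"],z)*1000).round(1))
E
```

```text
t 0.95 p [ 199.4 -592.4  226.8] yaw 18.6 j7 -0.08 q [ 1.14  0.43  0.03  1.57 -0.01  1.13 -0.08] F [-0.7  0.3 -0.1] w 91.8 g 0.0
```

View pics/w1.png

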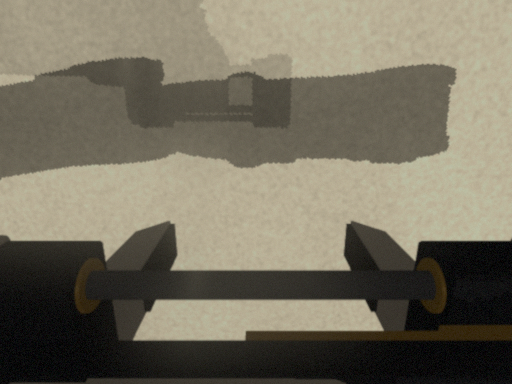

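The move was refused, so the arm hasn't moved: the wrist view shows only the table and the fingers. I'll retry with all four keys in each row.

Emit:
move_arm:
  motion:
    - {"tx":0.03,"ty":-0.03,"tz":-0.003,"twist":0}
    - {"tx":0.032,"ty":-0.03,"tz":-0.003,"twist":0}
    - {"tx":0.032,"ty":-0.03,"tz":-0.003,"twist":0}
    - {"tx":0.032,"ty":-0.03,"tz":-0.003,"twist":0}
    - {"tx":0.032,"ty":-0.03,"tz":-0.003,"twist":0}
    - {"tx":0.032,"ty":-0.03,"tz":-0.003,"twist":0}
    - {"tx":0.032,"ty":-0.03,"tz":-0.003,"twist":0}
    - {"tx":0.032,"ty":-0.03,"tz":-0.003,"twist":0}
    - {"tx":0.032,"ty":-0.03,"tz":-0.003,"twist":0}
    - {"tx":0.032,"ty":-0.03,"tz":-0.003,"twist":0}
    - {"tx":0.032,"ty":-0.03,"tz":0,"twist":0}
    - {"tx":0.032,"ty":-0.03,"tz":0,"twist":0}
  gripper: -0.1

```text
clock: 2.5
position: [0.4473, -0.1277, 0.2572]
ee_rot: [3.1, 0.507, 0.002]
force: [1.3, -1.1, 0.6]
width: 0.551
gripper_force: 0.0
```

Emit:
move_arm:
  motion:
    - {"tx":0.03,"ty":-0.03,"tz":0,"twist":0}
    - {"tx":0.03,"ty":-0.03,"tz":0,"twist":0}
    - {"tx":0.03,"ty":-0.03,"tz":0,"twist":0}
    - {"tx":0.03,"ty":-0.03,"tz":0,"twist":0}
    - {"tx":0.03,"ty":-0.03,"tz":0,"twist":0}
    - {"tx":0.01,"ty":-0.02,"tz":0,"twist":0}
    - {"tx":0,"ty":0,"tz":0,"twist":0}

```text
clock: 3.2
position: [0.5441, 0.0874, 0.2566]
ee_rot: [-3.097, -0.516, -0.0]
force: [-0.3, -0.3, -0.7]
width: 0.549
gripper_force: 0.0
```

```bash
python3 - <<'E'
from h import *
st();im=save("wrist","w2");print(np.array(arm.calibration("wrist")["T"]).round(3).tolist())
for q,z in(("dial_axis",.113),("pointer_tip",.113),("post_top",.147),("rib_top",.138)):
    for r in arm.place_of("wrist",q)[:2]: print(q,np.round(np.array(r["point"])*[512,384]),round(r["conf"],2),(ray("wrist",r["point"],z)*1000).round(1))
E
```

```text
t 3.2 p [544.1  87.4 256.6] yaw 18.9 j7 -1.63 q [ 0.06  0.33 -0.41  1.69  0.14  1.16 -1.63] F [-0.3 -0.3 -0.7] w 50.5 g 0.0
[[0.322, -0.903, -0.284, 0.621], [-0.947, -0.307, -0.096, 0.111], [-0.0, 0.3, -0.954, 0.415], [0.0, 0.0, 0.0, 1.0]]
dial_axis [261. 182.] 0.78 [532.9  77.8 113. ]
pointer_tip [242. 135.] 0.68 [570.8 108.3 113. ]
post_top [246. 154.] 0.7 [561.7  99.6 147. ]
rib_top [413. 207.] 0.62 [561.4 -61.6 138. ]
```

View pics/w2.png

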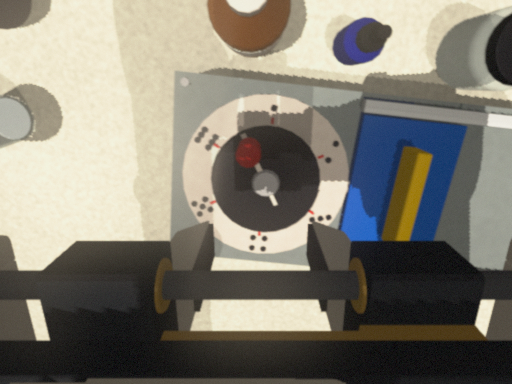

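Pose confirmed: axis at (533,78), pointer tip at pixel (242,135), between 6 and 1. I'll pre-twist left so there is range to turn right.

Emit:
move_arm:
  motion:
    - {"tx":0,"ty":0,"tz":0,"twist":-0.095}
    - {"tx":0,"ty":0,"tz":0,"twist":-0.095}
    - {"tx":0,"ty":0,"tz":0,"twist":-0.095}
    - {"tx":0,"ty":0,"tz":0,"twist":-0.095}
    - {"tx":0,"ty":0,"tz":0,"twist":-0.095}
    - {"tx":0,"ty":0,"tz":0,"twist":-0.095}
    - {"tx":0,"ty":0,"tz":0,"twist":-0.095}
    - {"tx":0,"ty":0,"tz":0,"twist":-0.095}
    - {"tx":0,"ty":0,"tz":0,"twist":-0.095}
    - {"tx":0,"ty":0,"tz":0,"twist":-0.095}
    - {"tx":0,"ty":0,"tz":0,"twist":-0.095}
    - {"tx":0,"ty":0,"tz":0,"twist":-0.095}

```text
clock: 4.65
position: [0.544, 0.0813, 0.2568]
ee_rot: [1.536, 2.739, -0.001]
force: [-0.8, -0.1, 1.1]
width: 0.548
gripper_force: 0.0
```

```bash
python3 - <<'E'
from h import *
st()
# ticks in w2: box yaw from tick 1 and 4, post, using pose of w2
T=np.array([[0.322,-0.903,-0.284,0.621],[-0.947,-0.307,-0.096,0.111],[0,0.3,-0.954,0.415]]);K=np.array(arm.calibration("wrist")["K"])
def f(u,v,z):
    d=T[:,:3]@np.linalg.solve(K,[u,v,1.]);return (T[:,3]+d*(z-T[2,3])/d[2])*1000
c=f(265,182,.117)
for n,p,k in(("1",(273,120),0),("2",(322,157),-60),("3",(312,212),-120),("4",(263,233),-180),("5",(212,206),-240),("6",(216,145),-300)):
    d=f(*p,.102)-c;print(n,np.hypot(*d[:2]).round(1),(np.degrees(np.arctan2(d[1],d[0]))-k+180)%360-180)
print(c,"tip",f(242,135,.113),"post",f(248,153,.147)); d=f(242,135,.113)-c;print(np.hypot(*d[:2]),np.degrees(np.arctan2(d[1],d[0])))
E
```

```text
t 4.65 p [544.   81.3 256.8] yaw 121.4 j7 0.03 q [ 0.32  0.39 -0.77  1.67  0.29  1.2   0.03] F [-0.8 -0.1  1.1] w 50.4 g 0.0
1 58.0 11.228826716233016
2 60.5 9.380929612664431
3 62.2 11.654846320184618
4 61.8 17.241073387490815
5 62.9 18.111673217280554
6 58.4 14.004745092842995
[534.886246    76.87122851 117.        ] tip [570.38676031 111.86541676 113.        ] post [563.20392875 102.29987003 147.        ]
49.848567962705424 44.58848188601543
```

Emit:
move_arm:
  motion:
    - {"tx":0,"ty":0,"tz":0,"twist":-0.095}
    - {"tx":0,"ty":0,"tz":0,"twist":-0.095}
    - {"tx":0,"ty":0,"tz":0,"twist":-0.095}
    - {"tx":0,"ty":0,"tz":0,"twist":-0.095}
    - {"tx":0,"ty":0,"tz":0,"twist":-0.095}
    - {"tx":0,"ty":0,"tz":0,"twist":-0.095}
    - {"tx":0,"ty":0,"tz":0,"twist":-0.095}
    - {"tx":0,"ty":0,"tz":0,"twist":-0.095}
    - {"tx":0,"ty":0,"tz":0,"twist":-0.095}
    - {"tx":0,"ty":0,"tz":0,"twist":-0.095}
    - {"tx":0,"ty":0,"tz":0,"twist":-0.095}
    - {"tx":0,"ty":0,"tz":0,"twist":-0.095}

```text
clock: 5.85
position: [0.5441, 0.0812, 0.2566]
ee_rot: [1.177, -2.912, 0.002]
force: [-0.1, -0.2, -0.0]
width: 0.551
gripper_force: 0.0
```

```bash
cat >> h.py <<'E'
AX=np.array([534,77.5])
def to(x,y,z):
    s=st();m=R.from_rotvec(s["ee_rot"]).as_matrix();d=np.array([x,y,z])/1000-s["position"];print("tool shift (m)",(m.T@d).round(4))
def postpos(deg,r=38): return AX+r*np.array([np.cos(np.radians(deg)),np.sin(np.radians(deg))])
E
python3 -c "
from h import *
to(*postpos(43.5),122)"
```

```text
t 5.85 p [544.1  81.2 256.6] yaw -136.0 j7 1.6 q [ 0.55  0.55 -1.19  1.65  0.53  1.31  1.6 ] F [-0.1 -0.2 -0. ] w 50.7 g 0.0
tool shift (m) [-0.0283  0.0041  0.1346]
```

Emit:
move_arm:
  motion:
    - {"tx":-0.0093,"ty":0.0013,"tz":0.01,"twist":0}
    - {"tx":-0.0093,"ty":0.0013,"tz":0.015,"twist":0}
    - {"tx":-0.0093,"ty":0.0013,"tz":0.02,"twist":0}
    - {"tx":0,"ty":0,"tz":0.025,"twist":0}
    - {"tx":0,"ty":0,"tz":0.025,"twist":0}
    - {"tx":0,"ty":0,"tz":0.025,"twist":0}
    - {"tx":0,"ty":0,"tz":0.014,"twist":0}
    - {"tx":0,"ty":0,"tz":0,"twist":0}

```text
clock: 6.65
position: [0.5603, 0.1046, 0.1202]
ee_rot: [1.168, -2.912, -0.0]
force: [1.0, -0.8, 1.3]
width: 0.549
gripper_force: 0.0
```

Emit:
move_arm:
  motion:
    - {"tx":0,"ty":0,"tz":0,"twist":0}
    - {"tx":0,"ty":0,"tz":0,"twist":0}
    - {"tx":0,"ty":0,"tz":0,"twist":0}
    - {"tx":0,"ty":0,"tz":0,"twist":0}
  gripper: 1
  squeeze: 20

```text
clock: 7.05
position: [0.5619, 0.1051, 0.1235]
ee_rot: [-1.171, 2.914, -0.001]
force: [-0.7, 0.6, -0.6]
width: 0.253
gripper_force: 1.2
```

```bash
python3 -c "
from h import *
to(*postpos(43.5),122)"
```

```text
t 7.05 p [561.9 105.1 123.5] yaw -136.2 j7 1.45 q [ 0.41  0.7  -1.07  1.77  0.69  1.1   1.45] F [-0.7  0.6 -0.6] w 23.3 g 1.2
tool shift (m) [ 0.0012 -0.0008  0.0015]
```

Emit:
move_arm:
  motion:
    - {"tx":0,"ty":0,"tz":0,"twist":0}
    - {"tx":0.0002,"ty":-0.0028,"tz":0,"twist":0.047}
    - {"tx":0.0004,"ty":-0.0056,"tz":0,"twist":0.094}
    - {"tx":0.0004,"ty":-0.0056,"tz":0,"twist":0.094}
    - {"tx":0.0004,"ty":-0.0056,"tz":0,"twist":0.094}
    - {"tx":0.0004,"ty":-0.0056,"tz":0,"twist":0.094}
    - {"tx":0.0004,"ty":-0.0056,"tz":0,"twist":0.094}
    - {"tx":0.0004,"ty":-0.0056,"tz":0,"twist":0.094}
    - {"tx":0.0004,"ty":-0.0056,"tz":0,"twist":0.094}
    - {"tx":0.0004,"ty":-0.0056,"tz":0,"twist":0.094}
    - {"tx":0.0004,"ty":-0.0056,"tz":0,"twist":0.094}
    - {"tx":0.0004,"ty":-0.0056,"tz":0,"twist":0.094}

```text
clock: 8.25
position: [0.5603, 0.052, 0.1233]
ee_rot: [-1.211, -2.899, -0.0]
force: [-4.3, 2.2, 5.0]
width: 0.237
gripper_force: 20.0
```

```bash
cat >> h.py <<'E'
def rel():
    s=st();d=np.array(s["position"])[:2]*1000-AX;print("r",np.hypot(*d).round(1),"ang",np.degrees(np.arctan2(d[1],d[0])).round(1))
E
python3 -c "
from h import *
rel()"
```

```text
t 8.25 p [560.3  52.  123.3] yaw 134.7 j7 0.21 q [ 0.3   0.54 -0.7   1.81  0.42  0.95  0.21] F [-4.3  2.2  5. ] w 21.8 g 20.0
r 36.6 ang -44.1
```

Emit:
move_arm:
  motion:
    - {"tx":0.0004,"ty":-0.0056,"tz":0,"twist":0.094}
    - {"tx":0.0004,"ty":-0.0056,"tz":0,"twist":0.094}
    - {"tx":0.0004,"ty":-0.0056,"tz":0,"twist":0.094}
    - {"tx":0.0004,"ty":-0.0056,"tz":0,"twist":0.094}
    - {"tx":0.0004,"ty":-0.0056,"tz":0,"twist":0.094}
    - {"tx":0.0004,"ty":-0.0056,"tz":0,"twist":0.094}
    - {"tx":0.0004,"ty":-0.0056,"tz":0,"twist":0.094}
    - {"tx":0.0004,"ty":-0.0056,"tz":0,"twist":0.094}
    - {"tx":0.0004,"ty":-0.0056,"tz":0,"twist":0.094}
    - {"tx":0.0004,"ty":-0.0056,"tz":0,"twist":0.094}
    - {"tx":0.0004,"ty":-0.0056,"tz":0,"twist":0.094}
    - {"tx":0.0004,"ty":-0.0056,"tz":0,"twist":0.094}

```text
clock: 9.45
position: [0.5019, 0.0579, 0.1233]
ee_rot: [3.011, 0.896, 0.0]
force: [-2.1, 1.1, 4.4]
width: 0.228
gripper_force: 20.0
```

```bash
python3 -c "
from h import *
rel()"
```

```text
t 9.45 p [501.9  57.9 123.3] yaw 33.2 j7 -1.36 q [ 0.    0.38 -0.28  1.97  0.14  0.81 -1.36] F [-2.1  1.1  4.4] w 21.0 g 20.0
r 37.6 ang -148.7
```

Emit:
move_arm:
  motion:
    - {"tx":0.0004,"ty":-0.0056,"tz":0,"twist":0.094}
    - {"tx":0.0004,"ty":-0.0056,"tz":0,"twist":0.094}
    - {"tx":0.0004,"ty":-0.0056,"tz":0,"twist":0.094}
    - {"tx":0.0004,"ty":-0.0056,"tz":0,"twist":0.094}
    - {"tx":0.0004,"ty":-0.0056,"tz":0,"twist":0.094}
    - {"tx":0.0004,"ty":-0.0056,"tz":0,"twist":0.094}
    - {"tx":0.0002,"ty":-0.0028,"tz":0,"twist":0.047}
    - {"tx":0,"ty":0,"tz":0,"twist":0}

```text
clock: 10.25
position: [0.4981, 0.0937, 0.1233]
ee_rot: [-3.085, 0.588, 0.001]
force: [-4.7, 2.8, 6.4]
width: 0.234
gripper_force: 20.0
```

```bash
python3 -c "
from h import *
rel()"
```

```text
t 10.25 p [498.1  93.7 123.3] yaw -21.6 j7 -2.27 q [-0.24  0.37 -0.07  1.98  0.03  0.8  -2.27] F [-4.7  2.8  6.4] w 21.5 g 20.0
r 39.4 ang 155.7
```

Emit:
move_arm:
  motion:
    - {"tx":0,"ty":0,"tz":0,"twist":0}
    - {"tx":0,"ty":0,"tz":0,"twist":0}
    - {"tx":0,"ty":0,"tz":0,"twist":-0.095}
    - {"tx":0,"ty":0,"tz":0,"twist":-0.095}
    - {"tx":0,"ty":0,"tz":0,"twist":-0.095}
    - {"tx":0,"ty":0,"tz":0,"twist":-0.095}
    - {"tx":0,"ty":0,"tz":0,"twist":-0.095}
    - {"tx":0,"ty":0,"tz":0,"twist":-0.095}
    - {"tx":0,"ty":0,"tz":0,"twist":-0.095}
    - {"tx":0,"ty":0,"tz":0,"twist":-0.095}
    - {"tx":0,"ty":0,"tz":0,"twist":-0.095}
    - {"tx":0,"ty":0,"tz":0,"twist":-0.095}
  gripper: -0.1

```text
clock: 11.45
position: [0.4987, 0.0921, 0.1227]
ee_rot: [2.66, 1.672, 0.0]
force: [0.6, -0.3, -0.7]
width: 0.553
gripper_force: 0.0
```

Emit:
move_arm:
  motion:
    - {"tx":0,"ty":0,"tz":0,"twist":-0.095}
    - {"tx":0,"ty":0,"tz":0,"twist":-0.095}
    - {"tx":0,"ty":0,"tz":0,"twist":-0.095}
    - {"tx":0,"ty":0,"tz":0,"twist":-0.095}
    - {"tx":0,"ty":0,"tz":0,"twist":-0.095}
    - {"tx":0,"ty":0,"tz":0,"twist":-0.095}
    - {"tx":0,"ty":0,"tz":0,"twist":-0.095}
    - {"tx":0,"ty":0,"tz":0,"twist":-0.095}
    - {"tx":0,"ty":0,"tz":0,"twist":-0.095}
    - {"tx":0,"ty":0,"tz":0,"twist":-0.095}
    - {"tx":0,"ty":0,"tz":0,"twist":-0.095}
    - {"tx":0,"ty":0,"tz":0,"twist":-0.095}

```text
clock: 12.65
position: [0.4988, 0.0919, 0.1227]
ee_rot: [0.359, 3.121, -0.0]
force: [-1.0, 0.2, -0.4]
width: 0.547
gripper_force: 0.0
```

```bash
python3 -c "
from h import *
rel();to(*postpos(155.7),122)"
```

```text
t 12.65 p [498.8  91.9 122.7] yaw 166.9 j7 0.58 q [ 0.35  0.51 -0.86  1.93  0.49  0.92  0.58] F [-1.   0.2 -0.4] w 50.3 g 0.0
r 38.1 ang 157.7
t 12.65 p [498.8  91.9 122.7] yaw 166.9 j7 0.58 q [ 0.35  0.51 -0.86  1.93  0.49  0.92  0.58] F [-1.   0.2 -0.4] w 50.3 g 0.0
tool shift (m) [-0.0003  0.0013  0.0007]
```

Emit:
move_arm:
  motion:
    - {"tx":0,"ty":0.001,"tz":0,"twist":0}
    - {"tx":0,"ty":0,"tz":0,"twist":0}
    - {"tx":0,"ty":0,"tz":0,"twist":0}
    - {"tx":0,"ty":0,"tz":0,"twist":0}
    - {"tx":0,"ty":0,"tz":0,"twist":0}
    - {"tx":-0.0007,"ty":0.0027,"tz":0,"twist":0.047}
    - {"tx":-0.0015,"ty":0.0054,"tz":0,"twist":0.094}
    - {"tx":-0.0015,"ty":0.0054,"tz":0,"twist":0.094}
    - {"tx":-0.0015,"ty":0.0054,"tz":0,"twist":0.094}
    - {"tx":-0.0015,"ty":0.0054,"tz":0,"twist":0.094}
    - {"tx":-0.0015,"ty":0.0054,"tz":0,"twist":0.094}
    - {"tx":-0.0015,"ty":0.0054,"tz":0,"twist":0.094}
  gripper: 1

```text
clock: 13.85
position: [0.5254, 0.1159, 0.1228]
ee_rot: [-1.772, -2.592, 0.001]
force: [-5.4, 2.2, 3.8]
width: 0.231
gripper_force: 20.0
```

```bash
python3 -c "
from h import *
rel()"
```

```text
t 13.85 p [525.4 115.9 122.8] yaw 111.3 j7 -0.27 q [ 0.13  0.48 -0.61  1.87  0.34  0.89 -0.27] F [-5.4  2.2  3.8] w 21.2 g 20.0
r 39.3 ang 102.7
```

Emit:
move_arm:
  motion:
    - {"tx":-0.0015,"ty":0.0054,"tz":0,"twist":0.094}
    - {"tx":-0.0015,"ty":0.0054,"tz":0,"twist":0.094}
    - {"tx":-0.0015,"ty":0.0054,"tz":0,"twist":0.094}
    - {"tx":-0.0015,"ty":0.0054,"tz":0,"twist":0.094}
    - {"tx":-0.0015,"ty":0.0054,"tz":0,"twist":0.094}
    - {"tx":-0.0015,"ty":0.0054,"tz":0,"twist":0.094}
    - {"tx":-0.0015,"ty":0.0054,"tz":0,"twist":0.094}
    - {"tx":-0.0015,"ty":0.0054,"tz":0,"twist":0.094}
    - {"tx":-0.0015,"ty":0.0054,"tz":0,"twist":0.094}
    - {"tx":-0.0015,"ty":0.0054,"tz":0,"twist":0.094}
    - {"tx":-0.0015,"ty":0.0054,"tz":0,"twist":0.094}
    - {"tx":-0.0015,"ty":0.0054,"tz":0,"twist":0.094}

```text
clock: 15.05
position: [0.5709, 0.0798, 0.1228]
ee_rot: [-3.127, -0.268, -0.0]
force: [-1.7, 8.9, -1.6]
width: 0.23
gripper_force: 20.0
```

Emit:
move_arm:
  motion:
    - {"tx":-0.0015,"ty":0.0054,"tz":0,"twist":0.094}
    - {"tx":-0.0015,"ty":0.0054,"tz":0,"twist":0.094}
    - {"tx":-0.0015,"ty":0.0054,"tz":0,"twist":0.094}
    - {"tx":-0.0015,"ty":0.0054,"tz":0,"twist":0.094}
    - {"tx":0,"ty":0,"tz":0,"twist":0}

```text
clock: 15.55
position: [0.5645, 0.0582, 0.1228]
ee_rot: [-3.07, 0.653, -0.0]
force: [0.5, 5.3, -3.1]
width: 0.231
gripper_force: 20.0
```

```bash
python3 -c "
from h import *
rel();to(*postpos(-35),122)"
```

```text
t 15.55 p [564.5  58.2 122.8] yaw -24.0 j7 -2.18 q [-0.2   0.45  0.    1.84 -0.01  0.85 -2.18] F [ 0.5  5.3 -3.1] w 21.3 g 20.0
r 36.1 ang -32.2
t 15.55 p [564.5  58.2 122.8] yaw -24.0 j7 -2.18 q [-0.2   0.45  0.    1.84 -0.01  0.85 -2.18] F [ 0.5  5.3 -3.1] w 21.3 g 20.0
tool shift (m) [0.0016 0.0021 0.0008]
```

Emit:
move_arm:
  motion:
    - {"tx":0,"ty":0,"tz":0,"twist":0}
    - {"tx":0,"ty":0,"tz":0,"twist":0}
    - {"tx":0,"ty":0,"tz":0,"twist":-0.095}
    - {"tx":0,"ty":0,"tz":0,"twist":-0.095}
    - {"tx":0,"ty":0,"tz":0,"twist":-0.095}
    - {"tx":0,"ty":0,"tz":0,"twist":-0.095}
    - {"tx":0,"ty":0,"tz":0,"twist":-0.095}
    - {"tx":0,"ty":0,"tz":0,"twist":-0.095}
    - {"tx":0,"ty":0,"tz":0,"twist":-0.095}
    - {"tx":0,"ty":0,"tz":0,"twist":-0.095}
    - {"tx":0,"ty":0,"tz":0,"twist":-0.095}
    - {"tx":0,"ty":0,"tz":0,"twist":-0.095}
  gripper: -0.1

```text
clock: 16.75
position: [0.5645, 0.055, 0.1227]
ee_rot: [2.692, 1.618, -0.0]
force: [-0.5, -0.9, 0.6]
width: 0.549
gripper_force: 0.0
```

Emit:
move_arm:
  motion:
    - {"tx":0,"ty":0,"tz":0,"twist":-0.095}
    - {"tx":0,"ty":0,"tz":0,"twist":-0.095}
    - {"tx":0,"ty":0,"tz":0,"twist":-0.095}
    - {"tx":0,"ty":0,"tz":0,"twist":-0.095}
    - {"tx":0,"ty":0,"tz":0,"twist":-0.095}
    - {"tx":0,"ty":0,"tz":0,"twist":-0.095}
    - {"tx":0,"ty":0,"tz":0,"twist":-0.095}
    - {"tx":0,"ty":0,"tz":0,"twist":-0.095}
    - {"tx":0,"ty":0,"tz":0,"twist":-0.095}
    - {"tx":0,"ty":0,"tz":0,"twist":-0.095}
    - {"tx":0,"ty":0,"tz":0,"twist":-0.095}
    - {"tx":0,"ty":0,"tz":0,"twist":-0.095}

```text
clock: 17.95
position: [0.5645, 0.0548, 0.1227]
ee_rot: [0.421, 3.113, -0.001]
force: [0.3, 0.3, -0.6]
width: 0.551
gripper_force: 0.0
```

```bash
python3 -c "
from h import *
rel();to(*postpos(-32.5),122)"
```

```text
t 17.95 p [564.5  54.8 122.7] yaw 164.6 j7 0.65 q [ 0.37  0.59 -0.81  1.79  0.51  0.99  0.65] F [ 0.3  0.3 -0.6] w 50.7 g 0.0
r 38.0 ang -36.6
t 17.95 p [564.5  54.8 122.7] yaw 164.6 j7 0.65 q [ 0.37  0.59 -0.81  1.79  0.51  0.99  0.65] F [ 0.3  0.3 -0.6] w 50.7 g 0.0
tool shift (m) [-0.0009  0.0026  0.0007]
```

Emit:
move_arm:
  motion:
    - {"tx":-0.001,"ty":0.0026,"tz":0,"twist":0}
    - {"tx":0,"ty":0,"tz":0,"twist":0}
    - {"tx":0,"ty":0,"tz":0,"twist":0}
    - {"tx":0,"ty":0,"tz":0,"twist":0}
    - {"tx":0,"ty":0,"tz":0,"twist":0}
    - {"tx":0.001,"ty":-0.0026,"tz":0,"twist":0.047}
    - {"tx":0.002,"ty":-0.0052,"tz":0,"twist":0.094}
    - {"tx":0.002,"ty":-0.0052,"tz":0,"twist":0.094}
    - {"tx":0.002,"ty":-0.0052,"tz":0,"twist":0.094}
    - {"tx":0.002,"ty":-0.0052,"tz":0,"twist":0.094}
    - {"tx":0.002,"ty":-0.0052,"tz":0,"twist":0.094}
    - {"tx":0.002,"ty":-0.0052,"tz":0,"twist":0.094}
  gripper: 1

```text
clock: 19.15
position: [0.5353, 0.0404, 0.1228]
ee_rot: [-1.825, -2.557, 0.001]
force: [-2.2, 0.8, -1.1]
width: 0.23
gripper_force: 20.0
```

Emit:
move_arm:
  motion:
    - {"tx":0.002,"ty":-0.0052,"tz":0,"twist":0.094}
    - {"tx":0.002,"ty":-0.0052,"tz":0,"twist":0.094}
    - {"tx":0.002,"ty":-0.0052,"tz":0,"twist":0.094}
    - {"tx":0.002,"ty":-0.0052,"tz":0,"twist":0.094}
    - {"tx":0.002,"ty":-0.0052,"tz":0,"twist":0.094}
    - {"tx":0.002,"ty":-0.0052,"tz":0,"twist":0.094}
    - {"tx":0.002,"ty":-0.0052,"tz":0,"twist":0.094}
    - {"tx":0.002,"ty":-0.0052,"tz":0,"twist":0.094}
    - {"tx":0.002,"ty":-0.0052,"tz":0,"twist":0.094}
    - {"tx":0.002,"ty":-0.0052,"tz":0,"twist":0.094}
    - {"tx":0.002,"ty":-0.0052,"tz":0,"twist":0.094}
    - {"tx":0,"ty":0,"tz":0,"twist":0}

```text
clock: 20.35
position: [0.4946, 0.0795, 0.1227]
ee_rot: [3.111, 0.438, -0.004]
force: [-6.7, 1.3, 6.2]
width: 0.231
gripper_force: 20.0
```

```bash
python3 -c "
from h import *
rel()"
```

```text
t 20.35 p [494.6  79.5 122.7] yaw 16.0 j7 -1.66 q [-0.1   0.37 -0.21  1.98  0.11  0.8  -1.66] F [-6.7  1.3  6.2] w 21.2 g 20.0
r 39.5 ang 177.1
```

Emit:
move_arm:
  motion:
    - {"tx":0.002,"ty":-0.0052,"tz":0,"twist":0.094}
    - {"tx":0.002,"ty":-0.0052,"tz":0,"twist":0.094}
    - {"tx":0.002,"ty":-0.0052,"tz":0,"twist":0.094}
    - {"tx":0.002,"ty":-0.0052,"tz":0,"twist":0.094}
    - {"tx":0.002,"ty":-0.0052,"tz":0,"twist":0.094}
    - {"tx":0,"ty":0,"tz":0,"twist":0}
    - {"tx":0,"ty":0,"tz":0,"twist":0}

```text
clock: 21.05
position: [0.5045, 0.1052, 0.1227]
ee_rot: [3.061, -0.707, -0.005]
force: [-7.2, 3.2, 5.9]
width: 0.235
gripper_force: 20.0
```

```bash
python3 -c "
from h import *
rel()
a=save('top','t5');b=save('wrist','w5')
t=cv2.resize(a[190:250,195:260],None,fx=6,fy=6,interpolation=cv2.INTER_CUBIC)
cv2.imwrite('pics/c5.png',np.hstack([t,cv2.resize(b[:,50:430],(380,384))[:360]])[:,:,::-1])"
```

```text
t 21.05 p [504.5 105.2 122.7] yaw -26.0 j7 -2.35 q [-0.28  0.38 -0.04  1.96  0.02  0.81 -2.35] F [-7.2  3.2  5.9] w 21.6 g 20.0
r 40.5 ang 136.7
```

View pics/c5.png

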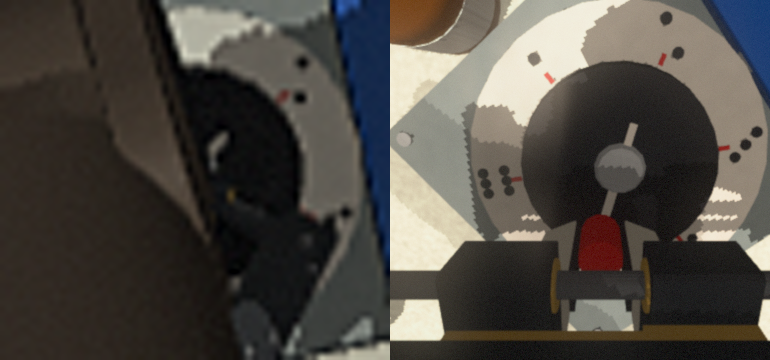

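The wrist view shows the pointer's tail about 3° short of tick 2 (pixel 662,60), so the pointer is about 3° short of 5. I'll trim that, dwell, and then go straight back left.

Emit:
move_arm:
  motion:
    - {"tx":0.0008,"ty":-0.002,"tz":0,"twist":0.03}
    - {"tx":0,"ty":0,"tz":0,"twist":0}
    - {"tx":0,"ty":0,"tz":0,"twist":0}
    - {"tx":0,"ty":0,"tz":0,"twist":0}
    - {"tx":-0.0012,"ty":0.0055,"tz":0,"twist":-0.094}
    - {"tx":-0.0012,"ty":0.0055,"tz":0,"twist":-0.094}
    - {"tx":-0.0012,"ty":0.0055,"tz":0,"twist":-0.094}
    - {"tx":-0.0012,"ty":0.0055,"tz":0,"twist":-0.094}
    - {"tx":-0.0012,"ty":0.0055,"tz":0,"twist":-0.094}
    - {"tx":-0.0012,"ty":0.0055,"tz":0,"twist":-0.094}
    - {"tx":-0.0012,"ty":0.0055,"tz":0,"twist":-0.094}
    - {"tx":-0.0012,"ty":0.0055,"tz":0,"twist":-0.094}

```text
clock: 22.35
position: [0.4981, 0.0636, 0.1227]
ee_rot: [-2.958, -1.056, 0.004]
force: [-3.9, 0.5, 3.4]
width: 0.229
gripper_force: 20.0
```

```bash
python3 -c "
from h import *
rel()"
```

```text
t 22.35 p [498.1  63.6 122.7] yaw 39.3 j7 -1.27 q [ 0.01  0.38 -0.31  1.97  0.16  0.81 -1.27] F [-3.9  0.5  3.4] w 21.0 g 20.0
r 38.5 ang -158.9
```

Emit:
move_arm:
  motion:
    - {"tx":-0.0012,"ty":0.0055,"tz":0,"twist":-0.094}
    - {"tx":-0.0012,"ty":0.0055,"tz":0,"twist":-0.094}
    - {"tx":-0.0012,"ty":0.0055,"tz":0,"twist":-0.094}
    - {"tx":-0.0012,"ty":0.0055,"tz":0,"twist":-0.094}
    - {"tx":-0.0012,"ty":0.0055,"tz":0,"twist":-0.094}
    - {"tx":-0.0012,"ty":0.0055,"tz":0,"twist":-0.094}
    - {"tx":-0.0012,"ty":0.0055,"tz":0,"twist":-0.094}
    - {"tx":-0.0012,"ty":0.0055,"tz":0,"twist":-0.094}
    - {"tx":-0.0012,"ty":0.0055,"tz":0,"twist":-0.094}
    - {"tx":-0.0012,"ty":0.0055,"tz":0,"twist":-0.094}
    - {"tx":-0.0012,"ty":0.0055,"tz":0,"twist":-0.094}
    - {"tx":-0.0012,"ty":0.0055,"tz":0,"twist":-0.094}

```text
clock: 23.55
position: [0.556, 0.0476, 0.1227]
ee_rot: [-1.054, -2.959, -0.001]
force: [-1.9, 3.7, -1.1]
width: 0.227
gripper_force: 20.0
```

Emit:
move_arm:
  motion:
    - {"tx":-0.0007,"ty":0.003,"tz":0,"twist":-0.05}
    - {"tx":0,"ty":0,"tz":0,"twist":0}
    - {"tx":0,"ty":0,"tz":0,"twist":0}

```text
clock: 23.85
position: [0.5584, 0.0493, 0.1227]
ee_rot: [-0.949, -2.994, -0.002]
force: [-0.8, 4.3, -0.7]
width: 0.23
gripper_force: 20.0
```

```bash
python3 -c "
from h import *
rel()"
```

```text
t 23.85 p [558.4  49.3 122.7] yaw 144.8 j7 0.37 q [ 0.33  0.55 -0.73  1.81  0.44  0.95  0.37] F [-0.8  4.3 -0.7] w 21.2 g 20.0
r 37.3 ang -49.1
```

Emit:
move_arm:
  motion:
    - {"tx":-0.0004,"ty":0.0018,"tz":0,"twist":-0.03}
    - {"tx":0,"ty":0,"tz":0,"twist":0}
    - {"tx":0,"ty":0,"tz":0,"twist":0}

```text
clock: 24.15
position: [0.5597, 0.0504, 0.1227]
ee_rot: [-0.878, -3.016, -0.001]
force: [-2.6, 5.1, -0.6]
width: 0.232
gripper_force: 20.0
```

Emit:
move_arm:
  motion:
    - {"tx":0,"ty":0,"tz":0,"twist":0}
    - {"tx":0,"ty":0,"tz":0,"twist":0}
    - {"tx":0,"ty":0,"tz":-0.02,"twist":0}
    - {"tx":0,"ty":0,"tz":-0.03,"twist":0}
    - {"tx":0,"ty":0,"tz":-0.02,"twist":0.085}
    - {"tx":0,"ty":0,"tz":0,"twist":0.09}
    - {"tx":0,"ty":0,"tz":0,"twist":0.09}
    - {"tx":0,"ty":0,"tz":0,"twist":0.09}
    - {"tx":0,"ty":0,"tz":0,"twist":0.09}
    - {"tx":0,"ty":0,"tz":0,"twist":0}
  gripper: -0.1

```text
clock: 25.15
position: [0.5603, 0.049, 0.193]
ee_rot: [1.859, 2.531, -0.001]
force: [-0.1, 0.2, -0.3]
width: 0.55
gripper_force: 0.0
```

```bash
cat >> h.py <<'E'
YAW=.237
def bpos(y,x=0): return AX+y*np.array([-np.sin(YAW),np.cos(YAW)])+x*np.array([np.cos(YAW),np.sin(YAW)])
E
python3 -c "
from h import *
rel();to(*bpos(-110),118)
for r in arm.place_of('top','rib_top')[:1]: p=(ray('top',r['point'],.138)*1000);print(p,p[:2]-bpos(-133))
save('wrist','w6')
for q,z in(('rib_top',.138),('pointer_tip',.113),('dial_axis',.113)):
  for r in arm.place_of('wrist',q)[:1]: p=(ray('wrist',r['point'],z)*1000);d=p[:2]-AX;print(q,r['conf'],p,np.hypot(*d),np.degrees(np.arctan2(d[1],d[0])))
"
```

```text
t 25.15 p [560.3  49.  193. ] yaw 107.4 j7 -0.15 q [ 0.26  0.44 -0.61  1.73  0.29  1.06 -0.15] F [-0.1  0.2 -0.3] w 50.6 g 0.0
r 38.8 ang -47.4
t 25.15 p [560.3  49.  193. ] yaw 107.4 j7 -0.15 q [ 0.26  0.44 -0.61  1.73  0.29  1.06 -0.15] F [-0.1  0.2 -0.3] w 50.6 g 0.0
tool shift (m) [-0.0746 -0.0239  0.0751]
rib_top 0.93 [566.77458203 -50.86840111 138.        ] 132.48629978392105 -75.67741783575948
pointer_tip 0.65 [566.18670373  39.03780732 113.        ] 50.15300751147647 -50.07605701833063
dial_axis 0.9 [532.57792738  79.18594385 113.        ] 2.2056058614881913 130.1472140966912
```

View pics/w6.png

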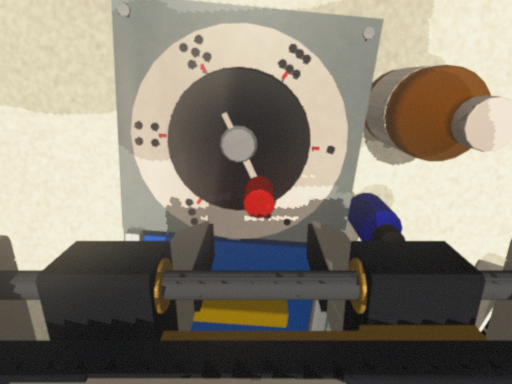

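The dial stands at 2: the tail at (224,113) lines up with tick 5 at (204,69), and the rib is where expected. Next I shut the gripper, go down behind the rib and push lightly.

Emit:
move_arm:
  motion:
    - {"tx":-0.025,"ty":-0.008,"tz":0,"twist":0}
    - {"tx":-0.025,"ty":-0.008,"tz":0,"twist":0}
    - {"tx":-0.0246,"ty":-0.008,"tz":0,"twist":0.042}
    - {"tx":0,"ty":0,"tz":0,"twist":0}
    - {"tx":0,"ty":0,"tz":0.025,"twist":0}
    - {"tx":0,"ty":0,"tz":0.025,"twist":0}
    - {"tx":0,"ty":0,"tz":0.015,"twist":0}
    - {"tx":0,"ty":0,"tz":0.01,"twist":0}
    - {"tx":0,"ty":0,"tz":0,"twist":0}
  gripper: 1

```text
clock: 26.3
position: [0.5591, -0.0285, 0.1166]
ee_rot: [-1.935, -2.473, 0.002]
force: [0.4, -0.7, 0.5]
width: 0.001
gripper_force: 0.0
```

```bash
cat >> h.py <<'E'
def brel():
    s=st();d=np.array(s["position"])[:2]*1000-AX;c,n=np.cos(YAW),np.sin(YAW);print("box rel axis x,y",round(d[0]*c+d[1]*n,1),round(-d[0]*n+d[1]*c,1),"F by",round(-s["force"][0]*n+s["force"][1]*c,1))
E
python3 -c "
from h import *
brel()"
```

```text
t 26.3 p [559.1 -28.5 116.6] yaw 103.9 j7 -0.11 q [ 0.35  0.51 -0.56  1.83  0.34  0.9  -0.11] F [ 0.4 -0.7  0.5] w 0.1 g 0.0
box rel axis x,y -0.5 -108.9 F by -0.8
```

Emit:
move_arm:
  motion:
    - {"tx":-0.003,"ty":0,"tz":0,"twist":0}
    - {"tx":-0.003,"ty":0,"tz":0,"twist":0}
    - {"tx":-0.002,"ty":0,"tz":0,"twist":0}
    - {"tx":-0.002,"ty":0,"tz":0,"twist":0}
    - {"tx":-0.002,"ty":0,"tz":0,"twist":0}
    - {"tx":0,"ty":0,"tz":0,"twist":0}

```text
clock: 26.9
position: [0.563, -0.0396, 0.1182]
ee_rot: [1.937, 2.473, 0.002]
force: [-1.7, 5.3, 2.4]
width: 0.0
gripper_force: 2.3
```

```bash
python3 -c "
from h import *
brel()"
```

```text
t 26.9 p [563.  -39.6 118.2] yaw 103.9 j7 -0.09 q [ 0.37  0.52 -0.55  1.82  0.34  0.9  -0.09] F [-1.7  5.3  2.4] w 0.0 g 2.3
box rel axis x,y 0.7 -120.7 F by 5.6
```

Contact at about 5 N. I'll go a little further.

Emit:
move_arm:
  motion:
    - {"tx":-0.002,"ty":0,"tz":0,"twist":0}
    - {"tx":-0.002,"ty":0,"tz":0,"twist":0}
    - {"tx":-0.002,"ty":0,"tz":0,"twist":0}
    - {"tx":0,"ty":0,"tz":0,"twist":0}

```text
clock: 27.3
position: [0.5643, -0.046, 0.1179]
ee_rot: [1.937, 2.473, 0.001]
force: [1.4, 2.5, 0.5]
width: 0.008
gripper_force: 1.2
```

```bash
python3 -c "
from h import *
brel()"
```

```text
t 27.3 p [564.3 -46.  117.9] yaw 103.9 j7 -0.08 q [ 0.38  0.52 -0.55  1.81  0.34  0.91 -0.08] F [1.4 2.5 0.5] w 0.7 g 1.2
box rel axis x,y 0.5 -127.2 F by 2.1
```

Emit:
move_arm:
  motion:
    - {"tx":-0.003,"ty":0,"tz":0,"twist":0}
    - {"tx":-0.003,"ty":0,"tz":0,"twist":0}
    - {"tx":-0.003,"ty":0,"tz":0,"twist":0}
    - {"tx":0,"ty":0,"tz":0,"twist":0}

```text
clock: 27.7
position: [0.5663, -0.0561, 0.1176]
ee_rot: [1.939, 2.471, -0.001]
force: [-1.0, -0.8, 0.6]
width: 0.001
gripper_force: 0.0
```

```bash
python3 -c "
from h import *
brel()"
```

```text
t 27.7 p [566.3 -56.1 117.6] yaw 103.8 j7 -0.06 q [ 0.4   0.52 -0.55  1.8   0.34  0.91 -0.06] F [-1.  -0.8  0.6] w 0.1 g 0.0
box rel axis x,y 0.0 -137.5 F by -0.5
```

The cover gives freely. I'll push it open.

Emit:
move_arm:
  motion:
    - {"tx":-0.005,"ty":0,"tz":0,"twist":0}
    - {"tx":-0.005,"ty":0,"tz":0,"twist":0}
    - {"tx":-0.005,"ty":0,"tz":0,"twist":0}
    - {"tx":-0.005,"ty":0,"tz":0,"twist":0}
    - {"tx":-0.005,"ty":0,"tz":0,"twist":0}
    - {"tx":-0.005,"ty":0,"tz":0,"twist":0}
    - {"tx":-0.005,"ty":0,"tz":0,"twist":0}
    - {"tx":-0.005,"ty":0,"tz":0,"twist":0}
    - {"tx":-0.005,"ty":0,"tz":0,"twist":0}
    - {"tx":-0.005,"ty":0,"tz":0,"twist":0}
    - {"tx":-0.004,"ty":0,"tz":0,"twist":0}
    - {"tx":0,"ty":0,"tz":0,"twist":0}

```text
clock: 28.9
position: [0.5796, -0.1085, 0.1178]
ee_rot: [1.938, 2.471, -0.0]
force: [-0.6, -0.0, 0.2]
width: 0.005
gripper_force: 0.0
```

```bash
python3 -c "
from h import *
brel()"
```

```text
t 28.9 p [ 579.6 -108.5  117.8] yaw 103.8 j7 0.03 q [ 0.47  0.55 -0.54  1.75  0.34  0.93  0.03] F [-0.6 -0.   0.2] w 0.5 g 0.0
box rel axis x,y 0.7 -191.5 F by 0.1
```

Now about 75 mm along; going slowly to the stop.

Emit:
move_arm:
  motion:
    - {"tx":-0.003,"ty":0,"tz":0,"twist":0}
    - {"tx":-0.003,"ty":0,"tz":0,"twist":0}
    - {"tx":-0.003,"ty":0,"tz":0,"twist":0}
    - {"tx":-0.002,"ty":0,"tz":0,"twist":0}
    - {"tx":-0.002,"ty":0,"tz":0,"twist":0}
    - {"tx":0,"ty":0,"tz":0,"twist":0}
    - {"tx":0,"ty":0,"tz":0,"twist":0}

```text
clock: 29.6
position: [0.5825, -0.1205, 0.1178]
ee_rot: [1.938, 2.472, -0.0]
force: [-0.0, 0.4, -0.5]
width: 0.008
gripper_force: 0.1
```

```bash
python3 -c "
from h import *
brel()"
```

```text
t 29.6 p [ 582.5 -120.5  117.8] yaw 103.8 j7 0.05 q [ 0.48  0.56 -0.54  1.74  0.34  0.94  0.05] F [-0.   0.4 -0.5] w 0.7 g 0.1
box rel axis x,y 0.7 -203.8 F by 0.4
```

Emit:
move_arm:
  motion:
    - {"tx":-0.002,"ty":0,"tz":0,"twist":0}
    - {"tx":-0.002,"ty":0,"tz":0,"twist":0}
    - {"tx":-0.002,"ty":0,"tz":0,"twist":0}
    - {"tx":0,"ty":0,"tz":0,"twist":0}

```text
clock: 30.0
position: [0.5828, -0.1216, 0.1178]
ee_rot: [-1.931, -2.472, -0.004]
force: [-5.6, 12.4, 5.0]
width: 0.006
gripper_force: 6.9
```

```bash
python3 -c "
from h import *
brel()
for r in arm.look_for('side','rib_top')[:2]: print(r)
a=save('side','s7')
cv2.imwrite('pics/s7c.png',cv2.resize(a[120:340,150:350],None,fx=2.7,fy=2.7,interpolation=cv2.INTER_CUBIC)[:,:,::-1])"
```

```text
t 30.0 p [ 582.8 -121.6  117.8] yaw 104.0 j7 0.06 q [ 0.49  0.56 -0.54  1.74  0.34  0.94  0.06] F [-5.6 12.4  5. ] w 0.6 g 6.9
box rel axis x,y 0.7 -205.0 F by 13.4
{'point': [0.4594, 0.5529], 'conf': 0.68}
```

View pics/s7c.png

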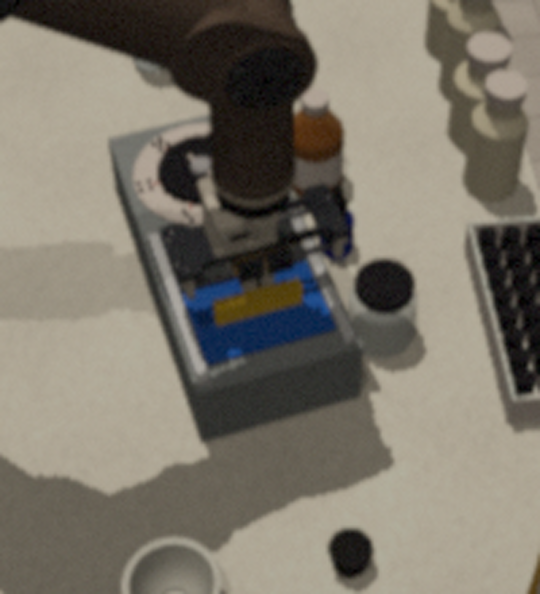

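The cover has come up against its end stop: the rib, crop (258,302), is near the right end and the bystanders are in place. I'll back off and lift.

Emit:
move_arm:
  motion:
    - {"tx":0.005,"ty":0,"tz":0,"twist":0}
    - {"tx":0.008,"ty":0,"tz":0,"twist":0}
    - {"tx":0,"ty":0,"tz":-0.01,"twist":0}
    - {"tx":0,"ty":0,"tz":-0.03,"twist":0}
    - {"tx":0,"ty":0,"tz":-0.03,"twist":0}
    - {"tx":0,"ty":0,"tz":-0.03,"twist":0}
    - {"tx":0,"ty":0,"tz":-0.01,"twist":0}
    - {"tx":0,"ty":0,"tz":0,"twist":0}
    - {"tx":0,"ty":0,"tz":0,"twist":0}
    - {"tx":0,"ty":0,"tz":0,"twist":0}

```text
clock: 31.1
position: [0.5798, -0.1135, 0.2263]
ee_rot: [-1.937, -2.471, 0.002]
force: [-0.3, 0.1, -1.0]
width: 0.006
gripper_force: 0.0
```

```bash
python3 -c "
from h import *
brel()
save('wrist','w8')
for c in('wrist','side'):
 if c=='side': save('side','s8')
 for q,z in(('rib_top',.138),('pointer_tip',.113)):
  for r in arm.place_of(c,q)[:1]:
   p=ray(c,r['point'],z)*1000;d=p[:2]-AX;n=YAW;print(c,q,r['conf'],'boxy',-d[0]*np.sin(n)+d[1]*np.cos(n),np.hypot(*d),np.degrees(np.arctan2(d[1],d[0])))
"
```

```text
t 31.1 p [ 579.8 -113.5  226.3] yaw 103.8 j7 0.11 q [ 0.51  0.45 -0.58  1.62  0.26  1.15  0.11] F [-0.3  0.1 -1. ] w 0.5 g 0.0
box rel axis x,y -0.3 -196.4 F by 0.2
wrist rib_top 0.92 boxy -222.82463756522313 222.8246588173325 -76.44592427260511
side rib_top 0.95 boxy -206.40566130079998 206.46046792822926 -77.74111726362314
```

```bash
python3 -c "
from h import *
print(arm.sign_off())"
```

```text
the job is handed in; nothing more can be done
None
```

The lock box is open and the job is handed in: dial turned right past one full turn to 5, back left to 2, and the cover pushed about 89 mm of 90 to its stop. It took about 31 s, the push read at most about 13 N between moves, and the bystanders in view looked undisturbed; no verdict came back at hand-in.

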